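# Pack up the model maker's tool case

### The job

Pack up the plywood tool case: with the fingers, push the upright tool pallet over until it lies flat on its ledges inside the case, then push the open lid over and down on top of it until it is fully shut. Push both down under control so that neither slams, keep off the tools clipped to the pallet's inner face, and do not lift or shift the case or disturb the models and the glue bottle beside it.

Things in the scene. Friction and masses are not known exactly. Their poses are not given: they have to be found in the camera images.
- case: Open plywood tool case, loose, 2.6 kg, 220 mm deep (own x) by 340 mm long (own y), rim 85 mm high, walls 9 mm. Origin: centre of its underside. x points from the front (latches; black handle 26 mm out, 45 mm up) to the back, where the lid is hinged; y to the left end, where the pallet is hinged; z up. The pallet covers the left bay, up to a divider at y -15 mm. Contents stay below the rim.
- lid (a joint): Lid angle in rad: 0 fully shut, 1.57 upright; starts open at 1.5 to 1.7, stop at 1.8. Friction hinge, 0.75 N m: the lid stays wherever it is left and does not fall by itself; about 4 N near its free edge moves it, all the way to the end. It cannot pass an upright pallet.
- lid_hinge (a point): Middle of the lid's hinge axis, at the top of the case's back wall: case x 110, y 0, z 85.5 mm; the axis runs along case y. The lid is a 0.42 kg plywood shell, 220 mm from axis to free edge, 340 mm long, 28 mm deep. Its flat outer face lies 28 mm off the axis and looks to the case's back when upright, up when shut, then 113.5 mm above the bench.
- lid_edge (a point): Middle of the lid's free edge, on its flat outer face, 220 mm from the hinge axis.
- pallet (a joint): Angle of the tool pallet in rad: 0 folded flat on its ledges, 1.57 upright; starts at 1.45 to 1.65, stop at 1.7. Folding down swings its free edge from above the case's left end to the right (case -y). Friction hinge, 0.42 N m: it stays wherever it is left; about 3 N near its free edge moves it.
- pallet_hinge (a point): Middle of the pallet's hinge axis: case x 0, y 150, z 66 mm; the axis runs along case x. The pallet is a plywood panel, 188 mm wide along the axis, 170 mm from axis to free edge, notched 64 mm wide and 16 mm deep in the middle of that edge. Its plain outer face lies 6 mm off the axis and looks to case +y when upright, up when folded, then 72 mm above the bench, 13 mm below the rim.
- pallet_edge (a point): Middle of the notch in the pallet's free edge, on its plain outer face, 154 mm from the hinge axis.
- tools: Knife, file, tweezers, steel rule and screwdriver in two black clip rails, fixed on the pallet's inner face (looks to case -y when upright, underneath when folded), up to 16 mm proud. Origin: on the pallet's hinge axis; x along case x, z the outward normal of the pallet's plain outer face. Not to be touched.
- massing_model: Bystander: loose stacked model of three white foam blocks between grey-brown board slabs, 105 x 85 mm, 111 mm high. Origin: centre of its underside. Leave alone.
- lattice_tower: Bystander: loose dark lattice tower, 55 x 55 mm, 130 mm high. Origin: centre of its underside. Leave alone.
- glue_bottle: Bystander: loose white glue bottle with black cap, 54 mm across, 145 mm high. Origin: centre of its underside. Leave alone.

How it is judged:
By the outcome, as a careful person would: the job done as asked, in the order asked, and still so for the second after the job is handed in, with the robot touching nothing.
It also fails if it takes over 56 s, if anything falls off the work surface, if the arm or the gripper's body presses on something with over 40 N, if the wrist force passes 120 N, or if a joint passes its speed limit or range.

### The arm

A 7-joint arm with a two-finger parallel gripper is mounted at the origin on the work surface. World frame = base frame: x ahead of the robot, y to its left, z up, the work surface at z = 0. Lengths are in m, angles in rad, forces in N, time in s.
With the tool pointing down it reaches from about 0.4 to 0.85 m from the base axis. Payload 10.4 kg.
Tool frame: the origin (TCP) lies where the fingers leave the gripper's body, on its centre line; the fingertips stand 70 mm ahead of it and the grasp point (between the pads) lies r.grip_depth ahead of it (r.grip_depth is the distance from the TCP to the grasp point, in m); z points along the fingers, y is the direction in which the jaws open and shut (so a half turn about z gives the same grasp; the last joint's range is limited). The gripper opens to 87 mm and grips with 3 to 60 N. Pads are 19 mm wide; open, the fingers measure 117 mm over their backs; the gripper's body (75 mm by 190 mm) begins 51 mm behind the grasp point.
Start: joints at [-1.165, 0.332, -0.065, 1.46, 0.022, 1.35, -0.088], TCP at [0.26, 0.568, 0.292] pointing down, gripper open.
Joint ranges: [-2.6, 2.6], [-0.5, 2.12], [-1.47, 1.34], [0.16, 2.42], [-1.27, 4.41], [0.06, 2.06], [-2.6, 2.6]. Speed limits (rad/s): [2.22, 2.22, 2.79, 2.79, 3.14, 3.14, 3.14].

### API

Orientations are given as a unit quaternion [x, y, z, w].
In Python, from bench import monitor, viewer, workorder, nets, r gives the robot as it stands.
- The arm moves only by the tool drive_tool, never from a script. Its argument "plan" is a list of rows, each an object of numbers: "rx", "ry", "rz": the turn, a rotation vector about the tool's x, y, z in units of 360 degrees (1.0 is 360 degrees); "x", "y", "z": the shift along the tool's x, y, z in units of 1000 mm (1.0 is 1000 mm); "fingers": the opening, from 0 (shut) to 1 (fully open). In form: [{"rx": .., "ry": .., "rz": .., "x": .., "y": .., "z": .., "fingers": ..}, ...]. A call has 1 to 12 rows; each row is the pose to reach, as a shift and turn from the pose commanded when the call began, along the tool's axes at that moment, turning the shorter way round; what a row does not reach only later rows make up. A row lasts 1/8 s, in which the tool goes at most 62.5 mm and 10.7 degrees, less where a joint would pass 70% of its speed; a pose out of reach is approached as far as the arm can. A call with a number of a shift or a turn outside -1 to 1 is refused whole. A call with a gripper value outside its range is refused whole. The fingers move at their own pace and stop on an object; "squeeze" is the grip in N (left out, the last holds). Time passes only in rows, so rows that repeat a pose let the fingers close. It gives the time, the measured TCP pose, the force and the opening at its end, in the units of the state.
- monitor.read_state(): the state, without advancing time (a new reading comes with each control period).
- viewer.camera(name): name is "side" or "top" or "wrist"; returns a dict with "color" (480x640x3 uint8, red, green, blue), "depth" (480x640 float32, m along the optical axis (not along the pixel's ray), 0 where there is no reading), "camera_matrix" (3x3 intrinsics, pixels), "xyz" and "rotation" of the camera in the world. Camera axes: x right, y down, z forward; pixel columns grow to the right and rows downward; lengths in m; the calibration is good to about 2 mm. A picture is of the moment at which its call begins.
- workorder.close_job(): hands the job in, once; it reports no verdict.
Trained networks look in the newest picture that a camera, given by its name, has taken for a name from the list of things; names that differ only in an ending like _2 or _b are one class to them, and where a whole thing is asked for, a point or a joint stands for the part that bears it (a point fixed in the world has none). Each returns a list of dicts, best first, with "confidence" (0 to 1); they miss things now and then, are a little off and sometimes report something else, mostly with a low value. They report only what shows in the picture. A call takes as long as a camera call.
- nets.find_in(label, camera): "centre" ([x, y, z] in m, in world coordinates, good to about 4 mm: the middle of the surface that is visible of it).
- nets.regions_of(label, camera): "region" (480x640 bool, what is visible of it).
The state is a dict: "time": time; "joint_positions": joint angles; "joint_vel": joint speeds; "joint_torque": joint torques, N m; "ee_pos": TCP position; "eef_rot": TCP orientation; "ft_force": force on the tool from outside, world axes, zero at the start; "torque": the same for the moment, N m; "width": finger opening in m.
Only numpy, scipy, OpenCV 4.12 (cv2) and the standard library are available. Lean on these libraries where they do the work, as an engineer would, in place of code of your own. Each camera call takes 0.05 s, during which the arm holds its last target.

## Working session

There is one attempt and no reset: what is moved stays moved. The work goes in short steps, Python scripts to look and compute and a tool call to move; the robot and the scene stay as the last step left them, time stands still between calls to the robot, and variables do not carry over. Pictures are saved under pics/ and viewed, and the job is handed in when it is done.

Besides the shell and the picture viewer there is one more tool, called after ">>>" as a command line: name --argument value ..., lists and objects as JSON in quotes. drive_tool: Moves the arm, as the interface text tells. Its arguments: {"type":"object","properties":{"plan":{"type":"array","items":{"type":"object","properties":{"rx":{"type":"number","minimum":-1,"maximum":1},"ry":{"type":"number","minimum":-1,"maximum":1},"rz":{"type":"number","minimum":-1,"maximum":1},"x":{"type":"number","minimum":-1,"maximum":1},"y":{"type":"number","minimum":-1,"maximum":1},"z":{"type":"number","minimum":-1,"maximum":1},"fingers":{"type":"number"}}}},"squeeze":{"type":"number"}},"required":["plan"]}

```bash
ls; mkdir -p pics
cat > h.py <<'E'
import numpy as np, cv2
from bench import monitor, viewer, workorder, nets, r
def shot(cam,name):
    d=viewer.camera(cam); cv2.imwrite(f'pics/{name}.png',d['color'][:,:,::-1]); return d
def pts(d,mask=None):
    K=d['camera_matrix'];z=d['depth'];v,u=np.mgrid[:480,:640]
    P=np.stack([(u-K[0,2])/K[0,0]*z,(v-K[1,2])/K[1,1]*z,z],-1)
    R=np.array(d['rotation']); 
    if R.shape!=(3,3):
        from scipy.spatial.transform import Rotation as Ro; R=Ro.from_quat(R).as_matrix()
    W=P@R.T+np.array(d['xyz']); W[z==0]=np.nan
    return W if mask is None else W[mask&(z>0)]
E
python3 - <<'E'
from h import *
s=monitor.read_state(); print(s['time'],s['ee_pos'],s['eef_rot'],s['width'],r.grip_depth)
for c in ['top','side']:
    d=shot(c,c+'0'); print(c,d['xyz'],np.round(d['rotation'],3).tolist())
    for n in ['case','lid','lid_hinge','lid_edge','pallet','pallet_hinge','pallet_edge','tools','massing_model','lattice_tower','glue_bottle']:
        f=nets.find_in(n,c); print(n,[(np.round(q['centre'],3).tolist(),round(q['confidence'],2)) for q in f[:2]])
print(monitor.read_state()['time'])
E
```

```text
pics
0.0 [0.25977557 0.56812713 0.29144346] [ 2.12780967e-01  9.77099656e-01 -7.17185653e-04 -9.52969919e-05] 0.08714366522661615 0.051
top [ 0.41038746 -0.00445821  1.06150916] [-0.703, 0.706, -0.048, 0.065]
case [([0.557, -0.113, 0.054], 0.63)]
lid [([0.625, -0.092, 0.31], 0.6)]
lid_hinge [([0.626, -0.094, 0.309], 0.72)]
lid_edge [([0.629, -0.09, 0.306], 0.91), ([0.486, 0.031, 0.176], 0.69)]
pallet [([0.484, 0.034, 0.176], 0.73)]
pallet_hinge [([0.481, 0.036, 0.176], 0.92)]
pallet_edge [([0.479, 0.034, 0.173], 0.93)]
tools [([0.482, 0.033, 0.18], 0.62)]
massing_model [([0.67, -0.367, 0.111], 0.81)]
lattice_tower [([0.482, -0.409, 0.073], 0.85)]
glue_bottle [([0.477, 0.19, 0.1], 0.62)]
side [ 0.6775647  -0.47827329  1.10239911] [0.966, 0.12, -0.03, -0.229]
case [([0.523, -0.106, 0.052], 0.7)]
lid [([0.635, -0.135, 0.306], 0.57)]
lid_hinge [([0.635, -0.134, 0.303], 0.75)]
lid_edge [([0.636, -0.135, 0.309], 0.64)]
pallet [([0.487, 0.031, 0.178], 0.57)]
pallet_hinge [([0.488, 0.031, 0.175], 0.8)]
pallet_edge [([0.485, 0.032, 0.176], 0.78)]
tools [([0.486, 0.025, 0.159], 0.75)]
massing_model [([0.681, -0.387, 0.111], 0.68), ([0.487, 0.034, 0.174], 0.28)]
lattice_tower [([0.48, -0.419, 0.058], 0.77)]
glue_bottle [([0.486, 0.192, 0.094], 0.9)]
1.2
```

View pictures.

View pics/top0.png

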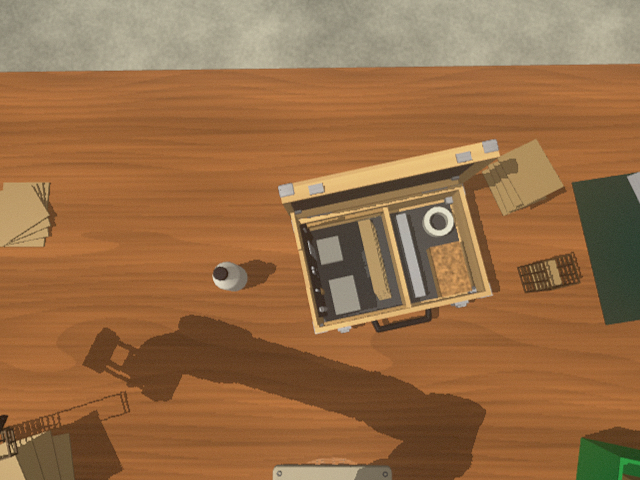

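View pics/side0.png

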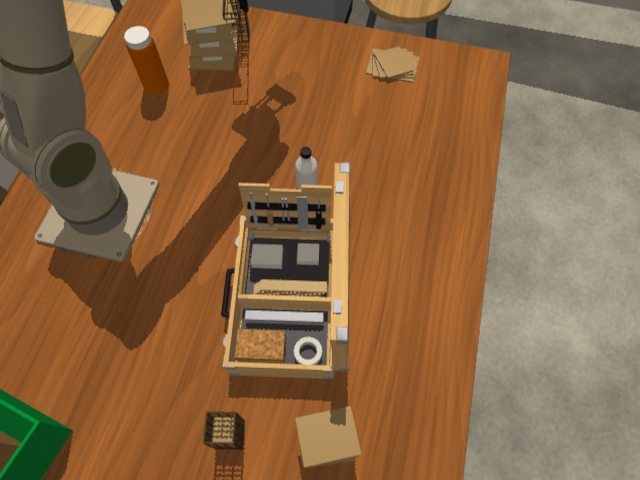

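```bash
cat > m.py <<'E'
from h import *
def look(tag):
    out={}
    for c in ['top','side']:
        d=shot(c,tag+c); W=pts(d); out[c]=W
    return out
E
python3 - <<'E'
from m import *
o=look('a')
np.savez('a.npz',**o)
for c in o:
    W=o[c].reshape(-1,3); W=W[np.isfinite(W[:,0])]
    m=(W[:,0]>.36)&(W[:,0]<.74)&(W[:,1]>-.33)&(W[:,1]<.14)
    W=W[m]; print(c,len(W), 'bench',np.median(W[(W[:,2]<.02),2]))
    h,e=np.histogram(W[:,2],np.arange(0.02,.34,.01)); print(list(zip(np.round(e[:-1],2),h)))
    T=W[W[:,2]>.26]; 
    rect=cv2.minAreaRect(T[:,:2].astype(np.float32)*1000); print('lidtop',rect,cv2.boxPoints(rect),T[:,2].max())
    R=W[(W[:,2]>.081)&(W[:,2]<.09)]
    rect=cv2.minAreaRect(R[:,:2].astype(np.float32)*1000); print('rim',rect,cv2.boxPoints(rect),len(R))
    P=W[(W[:,2]>.12)&(W[:,0]<.6)]
    rect=cv2.minAreaRect(P[:,:2].astype(np.float32)*1000); print('pal',rect,cv2.boxPoints(rect),len(P),P[:,2].max(),)
E
```

```text
top 41173 bench 0.0016745503635159364
[(np.float64(0.02), np.int64(1625)), (np.float64(0.03), np.int64(2868)), (np.float64(0.04), np.int64(754)), (np.float64(0.05), np.int64(2052)), (np.float64(0.06), np.int64(1478)), (np.float64(0.07), np.int64(403)), (np.float64(0.08), np.int64(2427)), (np.float64(0.09), np.int64(1225)), (np.float64(0.1), np.int64(194)), (np.float64(0.11), np.int64(220)), (np.float64(0.12), np.int64(247)), (np.float64(0.13), np.int64(165)), (np.float64(0.14), np.int64(179)), (np.float64(0.15), np.int64(204)), (np.float64(0.16), np.int64(193)), (np.float64(0.17), np.int64(788)), (np.float64(0.18), np.int64(249)), (np.float64(0.19), np.int64(265)), (np.float64(0.2), np.int64(283)), (np.float64(0.21), np.int64(295)), (np.float64(0.22), np.int64(130)), (np.float64(0.23), np.int64(325)), (np.float64(0.24), np.int64(25)), (np.float64(0.25), np.int64(22)), (np.float64(0.26), np.int64(19)), (np.float64(0.27), np.int64(18)), (np.float64(0.28), np.int64(13)), (np.float64(0.29), np.int64(104)), (np.float64(0.3), np.int64(3974)), (np.float64(0.31), np.int64(119)), (np.float64(
[... 1800 characters left out ...]
p.int64(0))]
lidtop ((623.5830688476562, -92.91685485839844), (30.288333892822266, 342.4987487792969), 12.010435104370117) [[ 573.13513   71.43247]
 [ 644.40564 -263.56888]
 [ 674.031   -257.26617]
 [ 602.7605    77.73517]] 0.3136793481097415
rim ((526.7306518554688, -113.23138427734375), (249.25405883789062, 344.2857360839844), 11.990328788757324) [[ 369.06058    29.264954]
 [ 440.58475  -307.5094  ]
 [ 684.40076  -255.72772 ]
 [ 612.8766     81.04663 ]] 1421
pal ((494.2774658203125, 11.827461242675781), (211.38031005859375, 129.91102600097656), 0.0021964870393276215) [[388.5848    76.77892 ]
 [388.5898   -53.132103]
 [599.9701   -53.124   ]
 [599.9651    76.787025]] 3527 0.3128099080410154
```

```bash
cat >> m.py <<'E'
th=np.deg2rad(12.0)
X=np.array([np.cos(th),np.sin(th)]);Y=np.array([-np.sin(th),np.cos(th)])
C=np.array([.512,-.113])
def tocase(W):
    W=W.reshape(-1,3);W=W[np.isfinite(W[:,0])]
    q=W[:,:2]-C
    return np.c_[q@X,q@Y,W[:,2]]*1000
E
python3 - <<'E'
from m import *
o=np.load('a.npz')
for c in ['top','side']:
    Q=tocase(o[c]); Q=Q[(abs(Q[:,0])<200)&(abs(Q[:,1])<260)]
    R=Q[(Q[:,2]>82)&(Q[:,2]<89)]
    a=R[(abs(R[:,1])<160)&(abs(R[:,1])>15)&(R[:,0]<-60)]
    print(c,'frontwall x',np.percentile(a[:,0],[1,5,25,50,75,95,99]).round(1), 'z',np.median(a[:,2]))
    a=R[(abs(R[:,0])<90)&(R[:,1]<-120)];print('rightwall y',np.percentile(a[:,1],[1,5,25,50,75,95,99]).round(1))
    a=R[(abs(R[:,0])<90)&(R[:,1]>130)];print('leftwall y',np.percentile(a[:,1],[1,5,25,50,75,95,99]).round(1))
    L=Q[(Q[:,2]>295)]; print('lid x,y,z',np.percentile(L[:,0],[2,10,50,90,98]).round(1),np.percentile(L[:,1],[1,99]).round(1),np.percentile(L[:,2],[50,98]).round(1))
    P=Q[(Q[:,2]>110)&(abs(Q[:,0])<92)&(Q[:,2]<260)&(Q[:,1]>60)]
    for z in range(110,245,10):
        a=P[(P[:,2]>=z)&(P[:,2]<z+10)]
        if len(a): print(z,len(a),np.percentile(a[:,1],[1,50,99]).round(1),np.percentile(a[:,0],[1,99]).round(1))
    for n,(x,y) in dict(mm=(.675,-.377),tw=(.482,-.414),gl=(.482,.191)).items():
        q=np.array([x,y])-C;print(n,q@X*1000,q@Y*1000)
E
```

```text
top frontwall x [-108.9 -108.3 -106.4 -104.1 -101.8 -100.   -99.6] z 84.8258437705211
rightwall y [-170.6 -169.9 -167.8 -165.1 -162.6 -161.  -160.4]
leftwall y [153.7 166.8 168.8 169.1 169.5 169.8 170.7]
lid x,y,z [ 98.4  99.8 111.2 123.  125.4] [-167.2  167.1] [306.  310.3]
110 37 [136.6 140.1 151.9] [-87.9  83.2]
120 90 [137.5 141.3 152.5] [-86.8  72.1]
130 17 [137.8 140.  153.1] [-88.7  67.7]
140 15 [139.9 141.1 153.5] [-90.7  87.2]
150 35 [138.7 141.1 153.9] [-88.7  72.9]
160 20 [141.4 142.5 154.6] [-89.8  89.3]
170 609 [142.5 149.6 155. ] [-80.2  83.2]
180 65 [142.  155.2 155.7] [-90.7  87.7]
190 63 [142.9 155.7 156.1] [-85.4  86.4]
200 89 [143.2 155.9 156.5] [-89.7  87.2]
210 162 [144.1 157.2 162.6] [-83.3  80.3]
220 104 [147.3 157.6 162.8] [-88.8  85.3]
230 295 [157.4 160.4 163.6] [-90.8  90.9]
mm 104.54937254372189 -292.1205721970195
tw -91.92584695815975 -288.1850770963427
gl 33.86072598658464 303.59422134760973
side frontwall x [-109.2 -108.4 -106.4 -103.9 -101.3  -99.6  -80.5] z 84.97001010533168
rightwall y [-173.9 -173.3 -171.6 -169.  -166.6 -164.7 -164.2]
leftwall y [144.7 145.7 146.6 147.5 148.2 149.3 149.7]
lid x,y,z [ 98.8 101.  112.2 123.2 125.3] [-173.3  162.3] [306.  310.5]
110 239 [132.8 137.8 150.3] [-90.2  89.3]
120 345 [133.4 143.7 151.8] [-88.1  87.8]
130 206 [133.5 148.9 152.1] [-89.1  89.8]
140 176 [134.  149.3 152.2] [-89.8  91.6]
150 118 [134.3 139.5 153.2] [-91.4  91.4]
160 128 [136.4 140.  152.7] [-91.3  89.2]
170 495 [137.8 144.5 154. ] [-87.   88.9]
180 234 [138. 152. 155.] [-89.8  88.8]
190 255 [139.  152.6 155.3] [-90.2  89.5]
200 288 [139.6 153.  155.5] [-88.6  88.7]
210 320 [139.9 153.7 159.9] [-89.5  89.7]
220 221 [142.6 154.3 158.8] [-88.4  91.5]
230 246 [152.7 156.  161.3] [-91.7  90.8]
240 1 [157.1 157.1 157.1] [-80.5 -80.5]
mm 104.54937254372189 -292.1205721970195
tw -91.92584695815975 -288.1850770963427
gl 33.86072598658464 303.59422134760973
```

```bash
cat >> m.py <<'E'
C=np.array([.5127,-.1145])
from scipy.spatial.transform import Rotation as Ro
def tcp():  # tcp in case coords, mm, tip z
    s=monitor.read_state(); p=np.array(s['ee_pos']); q=p[:2]-C
    R=Ro.from_quat(s['eef_rot']).as_matrix()
    print('t',s['time'],'case xy',(q@X*1000).round(1),(q@Y*1000).round(1),'tipz',round(p[2]*1000-70,1),'F',np.round(s['ft_force'],1),'w',s['width'],'tooly ang',np.rad2deg(np.arctan2(R[1,1],R[0,1])).round(2),'tilt',R[:,2].round(3), 'q',np.round(s['joint_positions'],2))
    return s
def shift(cx,cy,tz,s):
    R=Ro.from_quat(s['eef_rot']).as_matrix()
    w=np.r_[C+X*cx/1000+Y*cy/1000,(tz+70)/1000]
    return (R.T@(w-np.array(s['ee_pos']))).round(4)
E
python3 - <<'E'
from m import *
s=tcp(); print(shift(-45,195,205,s))
E
```

```text
t 1.3 case xy -105.3 720.6 tipz 222.3 F [ 0.2 -0.   0.1] w 0.08722618416808013 tooly ang 65.43 tilt [ 0.  0. -1.] q [-1.16  0.33 -0.06  1.46  0.02  1.35 -0.09]
[-0.3616 -0.3862  0.0172]
```

>>> drive_tool --plan '[{"x":-0.03,"y":-0.032,"z":0,"rz":-0.01,"fingers":0},{"x":-0.06,"y":-0.064,"z":0,"rz":-0.02,"fingers":0},{"x":-0.09,"y":-0.096,"z":0,"rz":-0.03,"fingers":0},{"x":-0.12,"y":-0.128,"z":0,"rz":-0.04,"fingers":0},{"x":-0.15,"y":-0.16,"z":0,"rz":-0.05,"fingers":0},{"x":-0.18,"y":-0.192,"z":0,"rz":-0.06,"fingers":0},{"x":-0.21,"y":-0.224,"z":0,"rz":-0.07,"fingers":0},{"x":-0.24,"y":-0.256,"z":0,"rz":-0.08,"fingers":0},{"x":-0.27,"y":-0.288,"z":0,"rz":-0.09,"fingers":0},{"x":-0.3,"y":-0.32,"z":0,"rz":-0.1016,"fingers":0},{"x":-0.33,"y":-0.353,"z":0.01,"rz":-0.1016,"fingers":0},{"x":-0.3616,"y":-0.386,"z":0.017,"rz":-0.1016,"fingers":0}]'

```text
validation failed for argument at $.pl...
```

Run:
```python
from m import *
s=tcp(); shot('top','b'); shot('side','bs'); s=tcp()
```

```text
t 1.3 case xy -105.3 720.6 tipz 222.3 F [ 0.2 -0.   0.1] w 0.08722618416808013 tooly ang 65.43 tilt [ 0.  0. -1.] q [-1.16  0.33 -0.06  1.46  0.02  1.35 -0.09]
t 1.4 case xy -105.3 720.6 tipz 222.3 F [ 0.9  0.  -0.7] w 0.08686106949356329 tooly ang 65.43 tilt [ 0.  0. -1.] q [-1.16  0.33 -0.06  1.46  0.02  1.35 -0.09]
```

View pics/bs.png

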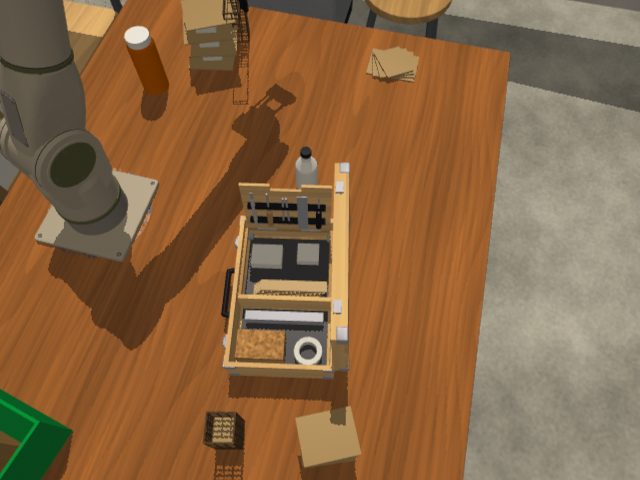

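The picture shows the scene unchanged: pallet upright at about (285, 205), lid at (341, 260). The move was refused, so I'll retry with every field given.

>>> drive_tool --plan '[{"x":-0.03,"y":-0.032,"z":0,"rx":0,"ry":0,"rz":-0.01,"fingers":0}]'

```text
time: 1.52
ee_pos: [0.272, 0.5283, 0.2916]
eef_rot: [0.179, 0.984, 0.0, -0.001]
ft_force: [0.2, -0.3, 0.5]
width: 0.0823
```

Run:
```python
from m import *
s=tcp(); print(shift(-45,195,205,s))
```

```text
t 1.525 case xy -101.8 678.8 tipz 221.6 F [ 0.2 -0.3  0.5] w 0.08232972084876665 tooly ang 69.34 tilt [-0.001  0.    -1.   ] q [-1.12  0.27 -0.06  1.55  0.02  1.33  0.03]
[-0.3089 -0.3767  0.0162]
```

>>> drive_tool --plan '[{"x":-0.03,"y":-0.036,"z":0,"rx":0,"ry":0,"rz":-0.01,"fingers":0},{"x":-0.06,"y":-0.072,"z":0,"rx":0,"ry":0,"rz":-0.02,"fingers":0},{"x":-0.09,"y":-0.108,"z":0,"rx":0,"ry":0,"rz":-0.03,"fingers":0},{"x":-0.12,"y":-0.144,"z":0,"rx":0,"ry":0,"rz":-0.04,"fingers":0},{"x":-0.15,"y":-0.18,"z":0,"rx":0,"ry":0,"rz":-0.05,"fingers":0},{"x":-0.18,"y":-0.216,"z":0,"rx":0,"ry":0,"rz":-0.06,"fingers":0},{"x":-0.21,"y":-0.252,"z":0,"rx":0,"ry":0,"rz":-0.07,"fingers":0},{"x":-0.24,"y":-0.288,"z":0,"rx":0,"ry":0,"rz":-0.08,"fingers":0},{"x":-0.27,"y":-0.324,"z":0.005,"rx":0,"ry":0,"rz":-0.09,"fingers":0},{"x":-0.295,"y":-0.357,"z":0.01,"rx":0,"ry":0,"rz":-0.091,"fingers":0},{"x":-0.309,"y":-0.377,"z":0.016,"rx":0,"ry":0,"rz":-0.091,"fingers":0},{"x":-0.309,"y":-0.377,"z":0.016,"rx":0,"ry":0,"rz":-0.091,"fingers":0}]'

```text
time: 3.02
ee_pos: [0.4276, 0.0626, 0.2761]
eef_rot: [-0.101, 0.995, 0.0, -0.0]
ft_force: [-0.1, -0.0, -0.1]
width: 0.0002
```

Run:
```python
from m import *
s=tcp(); shot('top','b1'); shot('side','b1s'); s=tcp()
```

```text
t 3.025 case xy -46.4 190.9 tipz 206.1 F [-0.1 -0.  -0.1] w 0.00024031642177617106 tooly ang 101.6 tilt [-0.  0. -1.] q [-0.63 -0.11  0.36  1.98  0.04  1.27  1.49]
t 3.125 case xy -46.2 193.1 tipz 206.4 F [ 0.6  0.6 -0.2] w 0.00035598143086344963 tooly ang 101.8 tilt [ 0.  0. -1.] q [-0.64 -0.11  0.36  1.98  0.04  1.27  1.48]
```

View pics/b1s.png

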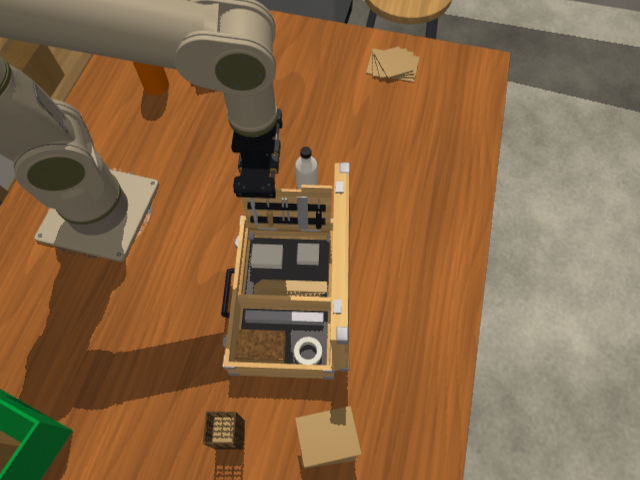

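View pics/b1.png

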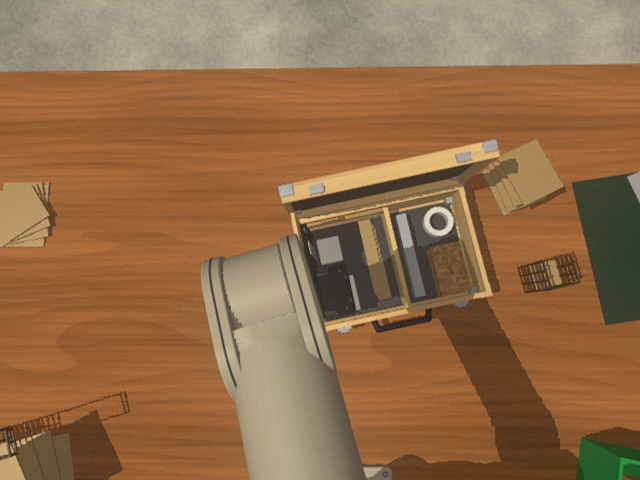

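>>> drive_tool --plan '[{"x":0,"y":-0.01,"z":0,"rx":0,"ry":0,"rz":0,"fingers":0},{"x":0,"y":-0.015,"z":0,"rx":0,"ry":0,"rz":0,"fingers":0},{"x":0,"y":-0.02,"z":0,"rx":0,"ry":0,"rz":0,"fingers":0},{"x":0,"y":-0.026,"z":0,"rx":0,"ry":0,"rz":0,"fingers":0},{"x":0,"y":-0.033,"z":0,"rx":0,"ry":0,"rz":0,"fingers":0},{"x":0,"y":-0.04,"z":0,"rx":0,"ry":0,"rz":0,"fingers":0},{"x":0,"y":-0.047,"z":0.001,"rx":0,"ry":0,"rz":0,"fingers":0},{"x":0,"y":-0.054,"z":0.002,"rx":0,"ry":0,"rz":0,"fingers":0},{"x":0,"y":-0.061,"z":0.0035,"rx":0,"ry":0,"rz":0,"fingers":0},{"x":0,"y":-0.068,"z":0.005,"rx":0,"ry":0,"rz":0,"fingers":0},{"x":0,"y":-0.0745,"z":0.007,"rx":0,"ry":0,"rz":0,"fingers":0},{"x":0,"y":-0.081,"z":0.01,"rx":0,"ry":0,"rz":0,"fingers":0}]'

```text
time: 4.62
ee_pos: [0.444, -0.0155, 0.266]
eef_rot: [-0.103, 0.995, -0.0, -0.0]
ft_force: [-1.1, 2.0, 3.0]
width: 0.0005
```

Run:
```python
from m import *
s=tcp(); shot('side','c1s'); s=tcp()
```

```text
t 4.625 case xy -46.6 111.1 tipz 196.0 F [-1.1  2.   3. ] w 0.0005356845333238423 tooly ang 101.79 tilt [-0. -0. -1.] q [-0.56 -0.08  0.47  1.97  0.04  1.25  1.68]
t 4.675 case xy -46.8 110.3 tipz 195.6 F [-0.5 -0.2  0.3] w 0.0003175222871322784 tooly ang 101.74 tilt [-0. -0. -1.] q [-0.56 -0.08  0.47  1.97  0.04  1.25  1.68]
```

View pics/c1s.png

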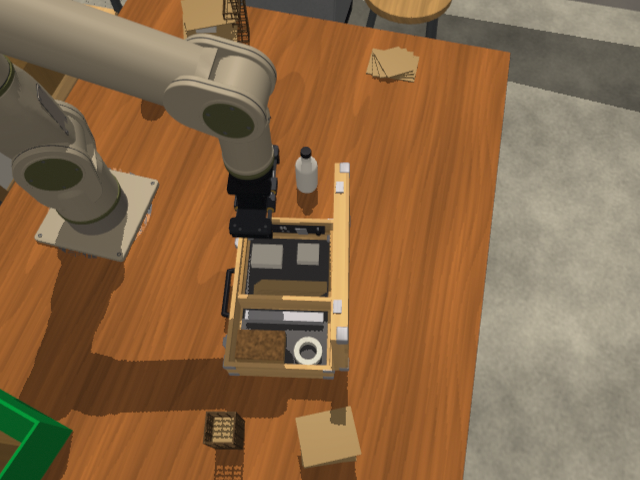

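>>> drive_tool --plan '[{"x":0,"y":-0.0065,"z":0.004,"rx":0,"ry":0,"rz":0,"fingers":0},{"x":0,"y":-0.014,"z":0.0075,"rx":0,"ry":0,"rz":0,"fingers":0},{"x":0,"y":-0.0215,"z":0.012,"rx":0,"ry":0,"rz":0,"fingers":0},{"x":0,"y":-0.0285,"z":0.0165,"rx":0,"ry":0,"rz":0,"fingers":0},{"x":0,"y":-0.035,"z":0.022,"rx":0,"ry":0,"rz":0,"fingers":0},{"x":0,"y":-0.0415,"z":0.027,"rx":0,"ry":0,"rz":0,"fingers":0},{"x":0,"y":-0.0475,"z":0.033,"rx":0,"ry":0,"rz":0,"fingers":0},{"x":0,"y":-0.053,"z":0.0395,"rx":0,"ry":0,"rz":0,"fingers":0},{"x":0,"y":-0.058,"z":0.046,"rx":0,"ry":0,"rz":0,"fingers":0},{"x":0,"y":-0.063,"z":0.053,"rx":0,"ry":0,"rz":0,"fingers":0},{"x":0,"y":-0.0675,"z":0.06,"rx":0,"ry":0,"rz":0,"fingers":0},{"x":0,"y":-0.0715,"z":0.0675,"rx":0,"ry":0,"rz":0,"fingers":0}]'

```text
time: 6.18
ee_pos: [0.4587, -0.0854, 0.1982]
eef_rot: [-0.103, 0.995, -0.0, 0.0]
ft_force: [0.6, -0.9, 2.2]
width: 0.0001
```

Run:
```python
from m import *
s=tcp(); shot('side','c2s'); s=tcp()
```

```text
t 6.175 case xy -46.8 39.7 tipz 128.2 F [ 0.6 -0.9  2.2] w 0.00014351246355890962 tooly ang 101.79 tilt [ 0. -0. -1.] q [-0.47  0.05  0.58  2.01 -0.03  1.09  1.9 ]
t 6.225 case xy -47.2 39.5 tipz 127.4 F [-0.1 -0.  -0.7] w 0.0002939820542008204 tooly ang 101.77 tilt [-0.001 -0.    -1.   ] q [-0.47  0.05  0.58  2.01 -0.03  1.09  1.9 ]
```

View pics/c2s.png

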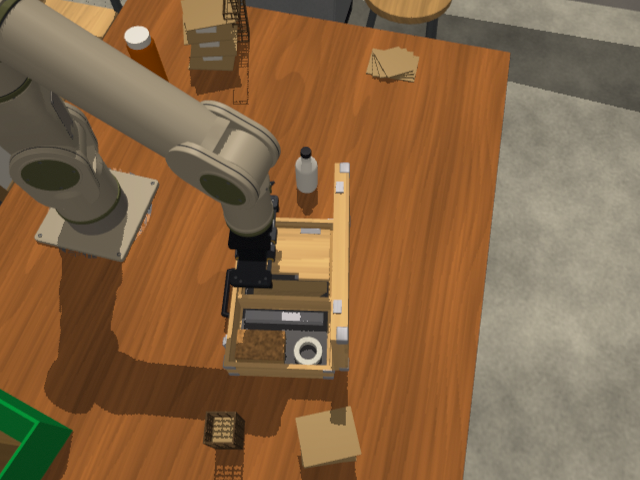

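>>> drive_tool --plan '[{"x":0,"y":-0.004,"z":0.008,"rx":0,"ry":0,"rz":0,"fingers":0},{"x":0,"y":-0.007,"z":0.016,"rx":0,"ry":0,"rz":0,"fingers":0},{"x":0,"y":-0.0095,"z":0.024,"rx":0,"ry":0,"rz":0,"fingers":0},{"x":0,"y":-0.011,"z":0.0305,"rx":0,"ry":0,"rz":0,"fingers":0},{"x":0,"y":-0.0125,"z":0.037,"rx":0,"ry":0,"rz":0,"fingers":0},{"x":0,"y":-0.0135,"z":0.042,"rx":0,"ry":0,"rz":0,"fingers":0},{"x":0,"y":-0.014,"z":0.046,"rx":0,"ry":0,"rz":0,"fingers":0},{"x":0,"y":-0.014,"z":0.049,"rx":0,"ry":0,"rz":0,"fingers":0},{"x":0,"y":-0.014,"z":0.0515,"rx":0,"ry":0,"rz":0,"fingers":0},{"x":0,"y":-0.014,"z":0.0535,"rx":0,"ry":0,"rz":0,"fingers":0},{"x":0,"y":-0.014,"z":0.055,"rx":0,"ry":0,"rz":0,"fingers":0},{"x":0,"y":-0.014,"z":0.056,"rx":0,"ry":0,"rz":0,"fingers":0}]'

```text
time: 7.72
ee_pos: [0.4615, -0.0987, 0.1427]
eef_rot: [-0.103, 0.995, 0.0, 0.0]
ft_force: [1.1, -0.5, 0.8]
width: 0.0005
```

Run:
```python
from m import *
s=tcp(); d=shot('side','c3s'); s=tcp()
Q=tocase(pts(d)); 
for x0,x1 in ((40,60),(60,80)):
  for y0 in range(0,150,20):
    a=Q[(Q[:,0]>x0)&(Q[:,0]<x1)&(Q[:,1]>y0)&(Q[:,1]<y0+20)&(Q[:,2]<200)]
    if len(a): print(x0,y0,np.percentile(a[:,2],[10,50,90]).round(1))
```

```text
t 7.725 case xy -46.8 26.1 tipz 72.7 F [ 1.1 -0.5  0.8] w 0.0004697360919301651 tooly ang 101.79 tilt [ 0.  0. -1.] q [-0.43  0.15  0.59  2.05 -0.1   0.97  1.99]
t 7.775 case xy -46.8 26.1 tipz 72.6 F [0.7 0.2 0.6] w 0.0005359556018407693 tooly ang 101.79 tilt [ 0.  0. -1.] q [-0.43  0.15  0.59  2.05 -0.1   0.97  1.99]
40 0 [70.3 72.3 75. ]
40 20 [69.9 72.1 74.4]
40 40 [69.9 72.  74.3]
40 60 [70.4 72.2 74.7]
40 80 [69.3 72.4 74. ]
40 100 [69.  72.  74.2]
40 120 [69.  72.  74.7]
40 140 [64.6 71.1 83.2]
60 0 [70.  72.4 75. ]
60 20 [69.8 72.4 75. ]
60 40 [70.4 72.  73.9]
60 60 [69.8 72.3 74.7]
60 80 [69.5 71.5 74. ]
60 100 [69.9 71.7 74.1]
60 120 [70.1 72.3 75.2]
60 140 [63.6 70.3 81.6]
```

View pics/c3s.png

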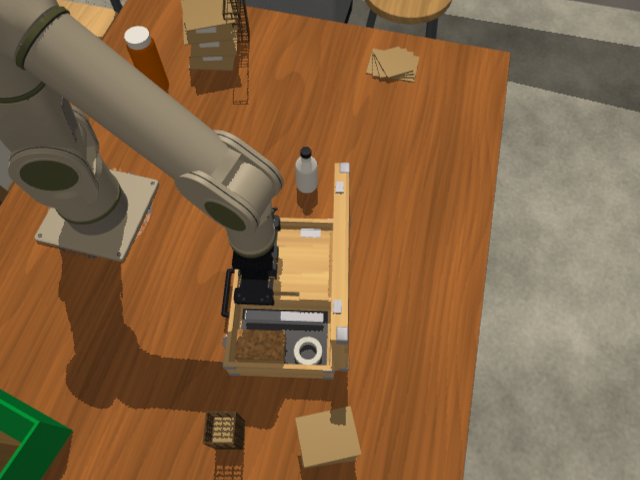

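The pallet is almost flat: z is 72 over its whole surface, px (300, 260). A gentle extra press will seat it.

>>> drive_tool --plan '[{"x":0,"y":0,"z":0.001,"rx":0,"ry":0,"rz":0,"fingers":0},{"x":0,"y":0,"z":0.002,"rx":0,"ry":0,"rz":0,"fingers":0},{"x":0,"y":0,"z":0.0025,"rx":0,"ry":0,"rz":0,"fingers":0},{"x":0,"y":0,"z":0.0025,"rx":0,"ry":0,"rz":0,"fingers":0}]'

```text
time: 8.28
ee_pos: [0.4617, -0.0988, 0.1418]
eef_rot: [-0.103, 0.995, 0.001, 0.0]
ft_force: [-11.3, -0.0, 27.8]
width: 0.0005
```

>>> drive_tool --plan '[{"x":0,"y":0,"z":-0.02,"rx":0,"ry":0,"rz":0,"fingers":0},{"x":0,"y":0,"z":-0.07,"rx":0,"ry":0,"rz":0,"fingers":0},{"x":0,"y":0,"z":-0.12,"rx":0,"ry":0,"rz":0,"fingers":0},{"x":0,"y":0,"z":-0.17,"rx":0,"ry":0,"rz":0,"fingers":0},{"x":0,"y":0,"z":-0.22,"rx":0,"ry":0,"rz":0,"fingers":0},{"x":0,"y":0,"z":-0.26,"rx":0,"ry":0,"rz":0,"fingers":0},{"x":0,"y":-0.005,"z":-0.28,"rx":0,"ry":0,"rz":0,"fingers":0},{"x":-0.04,"y":-0.01,"z":-0.28,"rx":0,"ry":0,"rz":0,"fingers":0},{"x":-0.085,"y":-0.015,"z":-0.28,"rx":0,"ry":0,"rz":0,"fingers":0},{"x":-0.13,"y":-0.02,"z":-0.28,"rx":0,"ry":0,"rz":0,"fingers":0},{"x":-0.175,"y":-0.026,"z":-0.28,"rx":0,"ry":0,"rz":0,"fingers":0},{"x":-0.205,"y":-0.026,"z":-0.28,"rx":0,"ry":0,"rz":0,"fingers":0}]'

```text
time: 9.78
ee_pos: [0.6691, -0.0815, 0.4186]
eef_rot: [-0.103, 0.995, 0.0, -0.001]
ft_force: [-0.2, -1.1, 0.8]
width: 0.0003
```

Run:
```python
from m import *
s=tcp(); o=look('d')
s=tcp()
for c in o:
    Q=tocase(o[c]); Q=Q[(abs(Q[:,0])<200)&(abs(Q[:,1])<260)]
    R=Q[(Q[:,2]>82)&(Q[:,2]<89)]
    a=R[(abs(R[:,1])<160)&(R[:,0]<-60)];a=a[a[:,0]<-96]
    if len(a): print(c,'front x',np.percentile(a[:,0],[1,50,99]).round(1))
    a=R[(abs(R[:,0])<90)&(R[:,1]<-120)];print('rightwall y',np.percentile(a[:,1],[1,50,99]).round(1))
    L=Q[(Q[:,2]>295)&(Q[:,2]<315)&(abs(Q[:,1])>90)]; print('lid x,y,z',np.percentile(L[:,0],[2,10,50,90,98]).round(1),np.percentile(L[:,1],[1,99]).round(1))
    for y0 in (5,40,80,120):
      a=Q[(abs(Q[:,0])<80)&(Q[:,1]>y0)&(Q[:,1]<y0+20)&(Q[:,2]<150)]
      if len(a):print('pal',y0,np.percentile(a[:,2],[10,50,90]).round(1))
```

```text
t 9.775 case xy 159.9 -0.2 tipz 348.6 F [-0.2 -1.1  0.8] w 0.00027443386005673073 tooly ang 101.85 tilt [-0.002  0.    -1.   ] q [-0.35  0.47  0.64  1.11 -0.27  1.65  2.  ]
t 9.875 case xy 160.5 0.8 tipz 347.3 F [ 0.1  0.3 -0.1] w 0.0006979636233752412 tooly ang 101.93 tilt [-0.004 -0.    -1.   ] q [-0.35  0.47  0.64  1.11 -0.27  1.65  2.  ]
top front x [-109.7 -104.6  -99.9]
rightwall y [-169.7 -163.8 -159.1]
lid x,y,z [ 98.1  99.5 110.7 122.6 125.2] [-167.8  170.9]
side front x [-109.6 -104.5  -99.7]
rightwall y [-172.4 -167.5 -162.4]
lid x,y,z [ 98.4 100.6 111.8 122.9 124.9] [-172.7  166.3]
pal 5 [20.6 71.5 74.1]
pal 40 [69.4 71.5 74. ]
pal 80 [69.3 71.8 74.3]
pal 120 [69.4 72.  74.5]
```

View pics/dside.png

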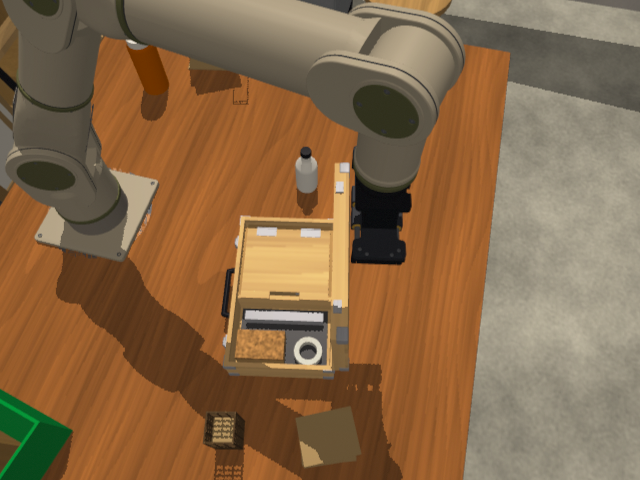

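>>> drive_tool --plan '[{"x":0,"y":0,"z":0.035,"rx":0,"ry":0,"rz":0,"fingers":0},{"x":0.005,"y":0,"z":0.065,"rx":0,"ry":0,"rz":0,"fingers":0},{"x":0.012,"y":0,"z":0.065,"rx":0,"ry":0,"rz":0,"fingers":0},{"x":0.018,"y":0,"z":0.065,"rx":0,"ry":0,"rz":0,"fingers":0},{"x":0.022,"y":0,"z":0.065,"rx":0,"ry":0,"rz":0,"fingers":0},{"x":0.026,"y":0,"z":0.065,"rx":0,"ry":0,"rz":0,"fingers":0},{"x":0.031,"y":0,"z":0.065,"rx":0,"ry":0,"rz":0,"fingers":0},{"x":0.037,"y":0,"z":0.0645,"rx":0,"ry":0,"rz":0,"fingers":0},{"x":0.043,"y":0,"z":0.0645,"rx":0,"ry":0,"rz":0,"fingers":0},{"x":0.05,"y":0,"z":0.0645,"rx":0,"ry":0,"rz":0,"fingers":0},{"x":0.057,"y":0,"z":0.065,"rx":0,"ry":0,"rz":0,"fingers":0},{"x":0.065,"y":0,"z":0.066,"rx":0,"ry":0,"rz":0,"fingers":0}]'

```text
time: 11.38
ee_pos: [0.6032, -0.0958, 0.3539]
eef_rot: [-0.103, 0.995, -0.0, -0.0]
ft_force: [4.9, -0.9, 0.4]
width: 0.0007
```

Run:
```python
from m import *
s=tcp(); d=shot('side','e1s'); s=tcp()
import sys
A=np.linspace(1.3,0,1)
def tgt(a,d=195): return 119.5-d*np.cos(a)+28*np.sin(a), 85.5+d*np.sin(a)+28*np.cos(a)
q=np.array(s['ee_pos'][:2])-C; x0=q@X*1000; z0=s['ee_pos'][2]*1000-70
for a in np.arange(1.25,0.6,-0.055):
    x,z=tgt(a); print(round(a,3),round((x0-x)/1000,4),round((z0-z)/1000,4))
```

```text
t 11.375 case xy 92.4 -0.6 tipz 283.9 F [ 4.9 -0.9  0.4] w 0.0006615841648664697 tooly ang 101.78 tilt [-0.001 -0.    -1.   ] q [-0.42  0.31  0.65  1.43 -0.19  1.46  2.  ]
t 11.425 case xy 91.6 -0.8 tipz 283.9 F [ 3.7  0.4 -0.8] w 8.282056237760222e-05 tooly ang 101.74 tilt [-0.001  0.    -1.   ] q [-0.42  0.31  0.65  1.44 -0.19  1.46  2.  ]
1.25 0.007 0.0045
1.195 0.0176 0.0067
1.14 0.0281 0.0095
1.085 0.0384 0.0128
1.03 0.0485 0.0168
0.975 0.0583 0.0212
0.92 0.0679 0.0262
0.865 0.0773 0.0318
0.81 0.0863 0.0378
0.755 0.0949 0.0443
0.7 0.1032 0.0513
0.645 0.1111 0.0587
```

View pics/e1s.png

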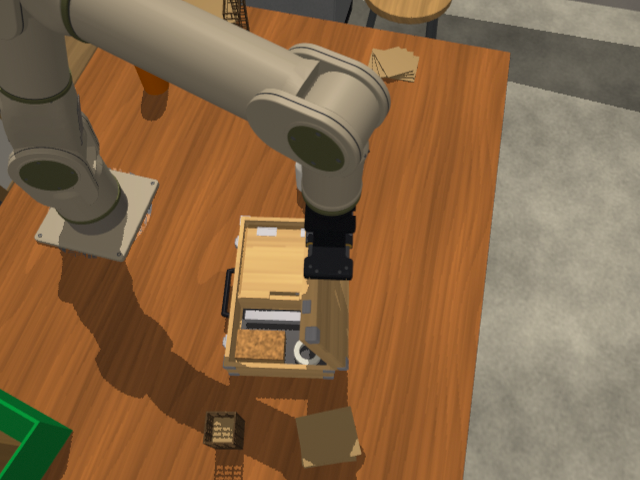

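The lid is tilting over (px 325, 320) under steady contact and the case hasn't moved.

>>> drive_tool --plan '[{"x":0.008,"y":0,"z":0.002,"rx":0,"ry":0,"rz":0,"fingers":0},{"x":0.0175,"y":0,"z":0.005,"rx":0,"ry":0,"rz":0,"fingers":0},{"x":0.028,"y":0,"z":0.009,"rx":0,"ry":0,"rz":0,"fingers":0},{"x":0.0385,"y":0,"z":0.013,"rx":0,"ry":0,"rz":0,"fingers":0},{"x":0.0485,"y":0,"z":0.017,"rx":0,"ry":0,"rz":0,"fingers":0},{"x":0.0585,"y":0,"z":0.021,"rx":0,"ry":0,"rz":0,"fingers":0},{"x":0.068,"y":0,"z":0.026,"rx":0,"ry":0,"rz":0,"fingers":0},{"x":0.0775,"y":0,"z":0.032,"rx":0,"ry":0,"rz":0,"fingers":0},{"x":0.0865,"y":0,"z":0.038,"rx":0,"ry":0,"rz":0,"fingers":0},{"x":0.095,"y":0,"z":0.0445,"rx":0,"ry":0,"rz":0,"fingers":0},{"x":0.103,"y":0,"z":0.0515,"rx":0,"ry":0,"rz":0,"fingers":0},{"x":0.111,"y":0,"z":0.0585,"rx":0,"ry":0,"rz":0,"fingers":0}]'

```text
time: 12.92
ee_pos: [0.4947, -0.1184, 0.2952]
eef_rot: [-0.103, 0.995, 0.0, -0.0]
ft_force: [1.9, -0.3, 0.8]
width: 0.0004
```

Run:
```python
from m import *
s=tcp(); d=shot('side','e2s'); s=tcp()
def tgt(a,d=195): return 119.5-d*np.cos(a)+28*np.sin(a), 85.5+d*np.sin(a)+28*np.cos(a)
q=np.array(s['ee_pos'][:2])-C; x0=q@X*1000; z0=s['ee_pos'][2]*1000-70
for a in np.arange(.62,-0.02,-0.05):
    x,z=tgt(a); print(round(a,3),round((x0-x)/1000,4),round((z0-z)/1000,4))
```

```text
t 12.925 case xy -18.4 -0.0 tipz 225.2 F [ 1.9 -0.3  0.8] w 0.00036443633384511496 tooly ang 101.79 tilt [-0.  0. -1.] q [-0.48  0.06  0.66  1.79 -0.04  1.3   1.96]
t 12.975 case xy -19.6 -0.0 tipz 224.3 F [ 1.9  0.  -0.5] w 0.000363824916828689 tooly ang 101.75 tilt [-0.002  0.    -1.   ] q [-0.48  0.06  0.66  1.79 -0.04  1.3   1.96]
0.62 0.0034 0.0027
0.57 0.01 0.01
0.52 0.0162 0.0176
0.47 0.0221 0.0256
0.42 0.0276 0.0337
0.37 0.0326 0.0422
0.32 0.0372 0.0509
0.27 0.0414 0.0598
0.22 0.0451 0.0689
0.17 0.0484 0.0782
0.12 0.0512 0.0877
0.07 0.0535 0.0973
0.02 0.0553 0.1069
```

View pics/e2s.png

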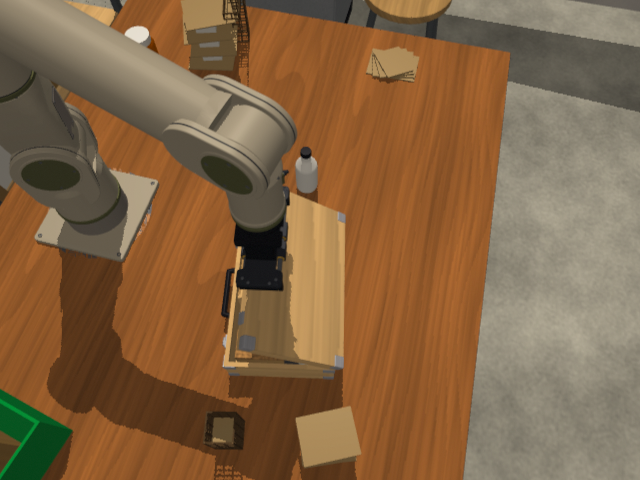

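The lid is about 35° from shut (px 290, 290). Continuing, slower toward the end.

>>> drive_tool --plan '[{"x":0.0055,"y":0,"z":0.005,"rx":0,"ry":0,"rz":0,"fingers":0},{"x":0.0115,"y":0,"z":0.012,"rx":0,"ry":0,"rz":0,"fingers":0},{"x":0.017,"y":0,"z":0.019,"rx":0,"ry":0,"rz":0,"fingers":0},{"x":0.022,"y":0,"z":0.0255,"rx":0,"ry":0,"rz":0,"fingers":0},{"x":0.0275,"y":0,"z":0.0335,"rx":0,"ry":0,"rz":0,"fingers":0},{"x":0.0325,"y":0,"z":0.042,"rx":0,"ry":0,"rz":0,"fingers":0},{"x":0.037,"y":0,"z":0.051,"rx":0,"ry":0,"rz":0,"fingers":0},{"x":0.0415,"y":0,"z":0.06,"rx":0,"ry":0,"rz":0,"fingers":0},{"x":0.045,"y":0,"z":0.069,"rx":0,"ry":0,"rz":0,"fingers":0},{"x":0.048,"y":0,"z":0.077,"rx":0,"ry":0,"rz":0,"fingers":0},{"x":0.05,"y":0,"z":0.084,"rx":0,"ry":0,"rz":0,"fingers":0},{"x":0.052,"y":0,"z":0.09,"rx":0,"ry":0,"rz":0,"fingers":0}]'

```text
time: 14.48
ee_pos: [0.4442, -0.1289, 0.2053]
eef_rot: [-0.103, 0.995, -0.0, -0.0]
ft_force: [1.0, 0.4, 0.9]
width: 0.0007
```

Run:
```python
from m import *
s=tcp(); d=shot('side','e3s'); s=tcp()
```

```text
t 14.475 case xy -70.0 0.1 tipz 135.3 F [1.  0.4 0.9] w 0.0006925544523406879 tooly ang 101.79 tilt [-0. -0. -1.] q [-0.46  0.03  0.66  2.01 -0.02  1.11  1.99]
t 14.525 case xy -70.4 0.3 tipz 134.7 F [-0.  -1.2 -0. ] w 0.0004811186158636037 tooly ang 101.79 tilt [-0.001  0.    -1.   ] q [-0.46  0.03  0.66  2.02 -0.02  1.11  1.99]
```

View pics/e3s.png

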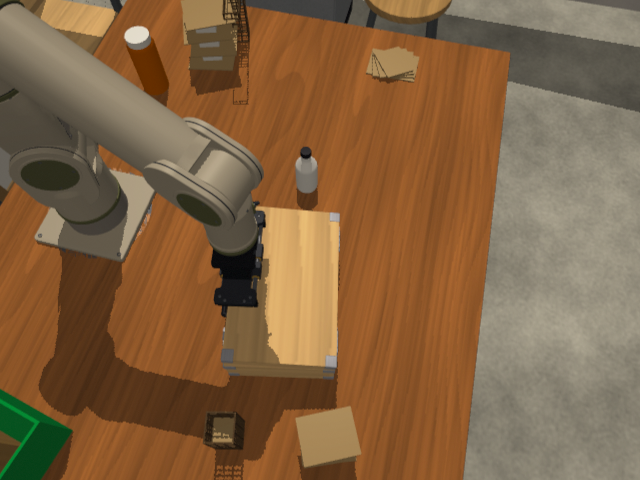

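>>> drive_tool --plan '[{"x":0.001,"y":0,"z":0.004,"rx":0,"ry":0,"rz":0,"fingers":0},{"x":0.002,"y":0,"z":0.008,"rx":0,"ry":0,"rz":0,"fingers":0},{"x":0.002,"y":0,"z":0.0115,"rx":0,"ry":0,"rz":0,"fingers":0},{"x":0.003,"y":0,"z":0.0145,"rx":0,"ry":0,"rz":0,"fingers":0},{"x":0.003,"y":0,"z":0.017,"rx":0,"ry":0,"rz":0,"fingers":0},{"x":0.003,"y":0,"z":0.019,"rx":0,"ry":0,"rz":0,"fingers":0},{"x":0.003,"y":0,"z":0.0205,"rx":0,"ry":0,"rz":0,"fingers":0},{"x":0.003,"y":0,"z":0.0215,"rx":0,"ry":0,"rz":0,"fingers":0},{"x":0.003,"y":0,"z":0.022,"rx":0,"ry":0,"rz":0,"fingers":0},{"x":0.003,"y":0,"z":0.022,"rx":0,"ry":0,"rz":0,"fingers":0}]'

```text
time: 15.78
ee_pos: [0.4414, -0.1294, 0.1837]
eef_rot: [-0.103, 0.995, 0.0, 0.0]
ft_force: [0.0, -0.3, 0.4]
width: 0.0004
```

Run:
```python
from m import *
s=tcp()
```

```text
t 15.775 case xy -72.8 0.2 tipz 113.7 F [ 0.  -0.3  0.4] w 0.0004049991309697069 tooly ang 101.79 tilt [ 0.  0. -1.] q [-0.46  0.05  0.67  2.04 -0.04  1.06  2.01]
```

>>> drive_tool --plan '[{"x":0,"y":0,"z":0.0005,"rx":0,"ry":0,"rz":0,"fingers":0},{"x":0,"y":0,"z":0.001,"rx":0,"ry":0,"rz":0,"fingers":0},{"x":0,"y":0,"z":0.0015,"rx":0,"ry":0,"rz":0,"fingers":0},{"x":0,"y":0,"z":0.0015,"rx":0,"ry":0,"rz":0,"fingers":0}]'

```text
time: 16.27
ee_pos: [0.4416, -0.1295, 0.1835]
eef_rot: [-0.103, 0.995, 0.0, 0.0]
ft_force: [-7.9, 1.8, 20.7]
width: 0.0003
```

It bottoms out at z 113.5 with 21 N, so the lid is shut. Retreating.

>>> drive_tool --plan '[{"x":0,"y":0,"z":-0.005,"rx":0,"ry":0,"rz":0,"fingers":0},{"x":0,"y":0,"z":-0.03,"rx":0,"ry":0,"rz":0,"fingers":0},{"x":0,"y":0,"z":-0.08,"rx":0,"ry":0,"rz":0,"fingers":0},{"x":0,"y":0,"z":-0.13,"rx":0,"ry":0,"rz":0,"fingers":0},{"x":0,"y":0,"z":-0.18,"rx":0,"ry":0,"rz":0,"fingers":0},{"x":0,"y":0.03,"z":-0.2,"rx":0,"ry":0,"rz":0,"fingers":0},{"x":0,"y":0.08,"z":-0.2,"rx":0,"ry":0,"rz":0,"fingers":0},{"x":0,"y":0.13,"z":-0.2,"rx":0,"ry":0,"rz":0,"fingers":0},{"x":0,"y":0.18,"z":-0.2,"rx":0,"ry":0,"rz":0,"fingers":0},{"x":0,"y":0.2,"z":-0.2,"rx":0,"ry":0,"rz":0,"fingers":0},{"x":0,"y":0.2,"z":-0.2,"rx":0,"ry":0,"rz":0,"fingers":0}]'

```text
time: 17.65
ee_pos: [0.4002, 0.0674, 0.3821]
eef_rot: [-0.104, 0.995, -0.0, 0.0]
ft_force: [-0.5, -1.3, 0.1]
width: 0.0006
```

Run:
```python
from m import *
s=tcp(); o=look('f'); s=tcp()
for c in o:
    Q=tocase(o[c]); Q=Q[(abs(Q[:,0])<200)&(abs(Q[:,1])<230)&(Q[:,2]<160)&(Q[:,2]>100)]
    print(c,'x',np.percentile(Q[:,0],[1,99]).round(1),'y',np.percentile(Q[:,1],[1,99]).round(1))
    for x0 in range(-100,101,40):
        a=Q[(abs(Q[:,0]-x0)<15)&(abs(Q[:,1])<150)]; 
        if len(a): print(x0,np.percentile(a[:,2],[10,50,90]).round(1))
for c in ('top','side'):
    for n in ['massing_model','lattice_tower','glue_bottle']:
        f=nets.find_in(n,c); print(c,n,[(np.round(q['centre'],3).tolist(),round(q['confidence'],2)) for q in f[:1]])
```

```text
t 17.65 case xy -72.2 201.3 tipz 312.1 F [-0.5 -1.3  0.1] w 0.0006345650987803421 tooly ang 101.95 tilt [ 0. -0. -1.] q [-0.65 -0.23  0.31  1.85  0.07  1.51  1.43]
t 17.75 case xy -72.1 199.3 tipz 312.3 F [ 0.2 -1.1  0.1] w 4.685538095023175e-05 tooly ang 101.75 tilt [ 0. -0. -1.] q [-0.65 -0.23  0.31  1.85  0.07  1.51  1.43]
top x [-107.   109.3] y [-165.8  166.1]
-100 [111.2 113.4 115.5]
-60 [111.3 113.5 115.5]
-20 [111.2 113.4 115.5]
20 [111.3 113.3 115.5]
60 [111.2 113.4 115.6]
100 [111.2 113.4 115.5]
side x [-107.2  109.4] y [-171.4  164.3]
-100 [111.2 113.5 115.9]
-60 [111.  113.5 115.7]
-20 [111.2 113.4 115.7]
20 [110.9 113.4 115.6]
60 [110.8 113.3 115.6]
100 [110.7 113.2 115.5]
top massing_model [([0.669, -0.367, 0.11], 0.93)]
top lattice_tower [([0.485, -0.411, 0.071], 0.67)]
top glue_bottle []
side massing_model [([0.682, -0.384, 0.112], 0.88)]
side lattice_tower [([0.482, -0.416, 0.06], 0.69)]
side glue_bottle [([0.485, 0.188, 0.092], 0.69)]
```

View pics/fside.png

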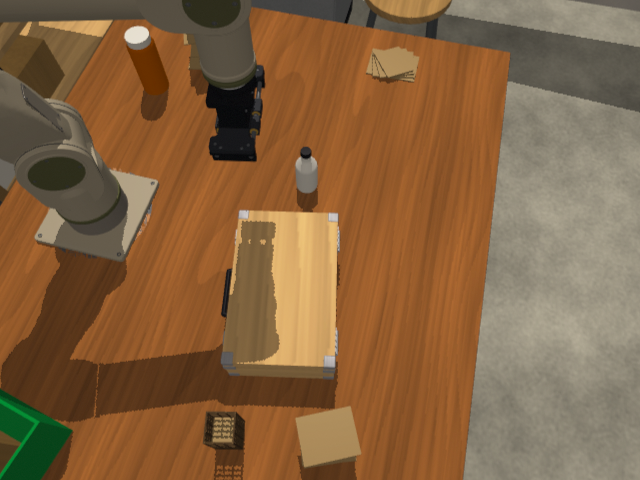

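View pics/ftop.png

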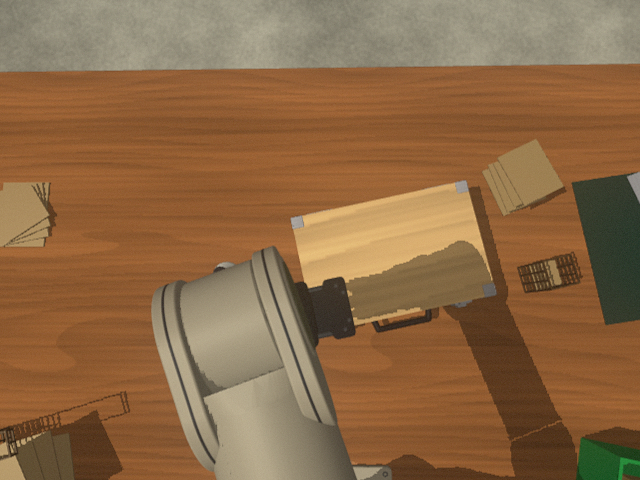

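The lid is level, at 113.4 mm all over in both views, px (285, 290) in side. The case is where it was, the bystanders haven't moved, and the arm is clear. Handing in.

```bash
python3 -c "
from bench import workorder
print(workorder.close_job())"
```

```text
the job is handed in; nothing more can be done
None
```

The tool case is packed and the job is handed in at about 18 s of the 56 s allowed. I pushed the pallet down flat with the closed fingertips against its plain outer face, then the lid, both at about 0.4–0.5 rad/s and slower at the end.

**Pallet:** its top measured 72 mm above the bench over its whole surface, the nominal height. I pressed it onto its ledges with about 28 N down at the last step.

**Lid:** it is level at 113.2–113.5 mm in both cameras, against a nominal 113.5 mm when shut. It bottomed out with about 21 N down at the last step.

**Case and bystanders:** the case stayed within 1 mm between the two pushes. After the lid shut, its outline still fitted the pose found at the start. The massing model, the lattice tower and the glue bottle were where they had been, to within the networks' accuracy of about 4 mm. The arm had withdrawn clear of everything.

**Checks that failed or disagreed:**
- **Refused call:** the first move call was refused because some rows left out fields. Nothing moved.
- **Camera offset:** the top and side cameras differ by about 4 mm along the case's length. I used the average.
- **Glue bottle:** in the last top view the arm hid it, so I confirmed its position from the side camera only.

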